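# Press both spring corners of a specimen mount to their marks

## Robot

A 7-joint arm with a two-finger parallel gripper is mounted at the origin on the work surface; the furniture and walls round the work are solid. World frame = base frame: x ahead of the robot, y to its left, z up, the work surface at z = 0. Lengths are in mm, angles in rad, forces in N, time in s.
With the tool pointing down it reaches from about 350 to 775 mm from the base axis. Payload 3.1 kg.
Tool frame: the origin (TCP) lies midway between the tips of the shut fingers; the grasp point (between the pads) lies 19 mm behind it; x points along the fingers, y is the direction in which the jaws open and shut, and the axes are right-handed (so a half turn about x gives the same grasp; the last joint's range is limited). The gripper opens to 85 mm and grips with 20 to 120 N. Pads are 22 mm wide; open, the fingers measure 114 mm over their backs; the gripper's body (76 mm by 85 mm) begins 54 mm behind the grasp point. The pads swing forward as they close: fully open they stand 13 mm farther back than shut.
Start: joints at [1.141, 0.311, 0.014, 1.512, -0.004, 1.319, -0.027], TCP at [208.017, -509.162, 231.304] pointing down, gripper open.
Joint ranges: [-2.7, 2.7], [-0.3, 1.91], [-1.27, 1.3], [0.12, 2.57], [-1.44, 4.58], [0.2, 2.03], [-3.05, 3.05]. Speed limits (rad/s): [2.79, 2.79, 3.14, 3.14, 3.14, 3.14, 3.14].

## Interface

Orientations are given as a unit quaternion [x, y, z, w].
In Python, from cell import ctrl gives the robot as it stands. The module is installed in compiled form; this text tells all that it offers.
- The arm moves only by the tool carry_out, never from a script. Its argument "motion" is a list of rows, each a list of 3 entries, a list of its own where there are three numbers: the turn, a rotation vector about the tool's x, y, z in rad, then the shift along the tool's x, y, z in cm, then the opening, from 0 (shut) to 1 (fully open). A call has 1 to 12 rows; each row shifts and turns the commanded pose from where the row before left it, along the tool's axes as they then stand; what a row does not reach is not made up. A row lasts 1/10 s, in which the tool goes at most 50 mm and 8.59 degrees, less where a joint would pass 70% of its speed; a pose out of reach is approached as far as the arm can. A call with a gripper value outside its range is refused whole. The fingers move at their own pace and stop on an object; "newtons" is the grip in N (left out, the last holds). Time passes only in rows, so rows that do not move let the fingers close. It gives the time, the measured TCP pose, the force and the opening at its end, in the units of the state.
- ctrl.sense(): the state, without advancing time (a new reading comes with each control period).
- ctrl.camera(name): name is "scene" or "top" or "wrist"; returns a dict with "color" (420x560x3 uint8, blue, green, red), "depth" (420x560 float32, mm along the optical axis (not along the pixel's ray), 0 where there is no reading), "fx", "fy", "cx", "cy" (pixels), "rvec" (rotation vector, rad) and "tvec" (3), from world to camera coordinates, as OpenCV has them. Camera axes: x right, y down, z forward; pixel columns grow to the right and rows downward; lengths in mm; the calibration is good to about 2 mm. A picture is of the moment at which its call begins.
- ctrl.finish_job(): hands the job in, once; it reports no verdict.
Trained networks look in the newest picture that a camera, given by its name, has taken for a name from the list of things; names that differ only in an ending like _2 or _b are one class to them, and where a whole thing is asked for, a point or a joint stands for the part that bears it (a point fixed in the world has none). Each returns a list of dicts, best first, with "confidence" (0 to 1); they miss things now and then, are a little off and sometimes report something else, mostly with a low value. They report only what shows in the picture. A call takes as long as a camera call.
- ctrl.search_frame(label, camera): "bbox" ([left, top, width, height] in pixels, round what is visible of it).
- ctrl.silhouettes(label, camera): "pixels" (420x560 bool, what is visible of it) and "bbox" ([left, top, width, height] in pixels, round what is visible of it).
- ctrl.landmark_of(label, camera): "at" ([column, row] in pixels: a listed point, or the origin of a listed thing).
The state is a dict: "t": time; "q": joint angles; "joint_vel": joint speeds; "joint_torque": joint torques, N m; "tool_pos": TCP position; "tool_rot": TCP orientation; "ft_force": force on the tool from outside, world axes, zero at the start; "ft_torque": the same for the moment, N m; "opening": opening from 0.0 (shut) to 1.0 (fully open).
Only numpy, scipy, OpenCV 4.12 (cv2) and the standard library are available. Lean on these libraries where they do the work, as an engineer would, in place of code of your own. Each camera call takes 0.05 s, during which the arm holds its last target.

## Task

Check the springs of the specimen mount with your fingertips: press the blue corner pad down until its orange pointer tip stands within the red band on the scale beside it, keep it there for about a second, and let it come fully back up; then do the same with the yellow pad. Press one corner at a time, never push a pointer clearly past its red band, and only press: the black specimen stays in its seat on the plate, and the red bands and everything else on the bench stay where they are.

Things in the scene. Friction and masses are not known exactly. Their poses are not given: they have to be found in the camera images.
- mount: Fixed spring-backed specimen mount: dark 116x116x12 mm base, origin under its centre on the bench, -x side toward the robot, +y left. An aluminium tilt plate above it (about 116x110 mm, top at z 70, level at rest) stands on a ball at x 45, y 0 and on springs under its front corners (x -45, y +/-45). White scale blades, 24 mm wide, up to z 88, stand in front at x -119, y +/-104 mm.
- left_pad_top (a point): centre of the top of the round blue press pad (24 mm across, 6 mm thick) on the left front corner; at z 76 mm at rest. The spring resists with about 3 N at first, 7 N at 12 mm and 8 N at 16 mm down; the pad rises again by itself when let go.
- right_pad_top (a point): the same for the yellow press pad on the right front corner
- left_pointer_tip (a point): orange tip of the black pointer that runs from the left front corner toward the robot; at rest z 66 mm, beside the left scale blade. When the blue pad is pressed the tip sinks 1.85 times as far as the pad.
- right_pointer_tip (a point): orange tip of the right pointer, same for the yellow pad
- left_band_mid (a point): middle of the red index band clipped round the left scale blade: 27 mm wide, 8 mm tall (so +/- 4 mm about this point), 13 to 29 mm below the resting tip, different each time and at each side; stiff, not to be moved
- right_band_mid (a point): the same for the red band on the right scale blade
- left_pad: blue press pad; origin at the centre of its underside, 6 mm below its top
- right_pad: yellow press pad, the same
- left_tilt (a joint): tilt by the blue pad, rad: 0 at rest (plate level), grows as it is pressed; the pad sinks 80 mm and the pointer 149 mm per rad; stop at 0.25
- right_tilt (a joint): the same for the yellow pad
- specimen_base (a point): centre of the underside of the loose black round specimen, 30 mm across, 21 mm tall, that stands in a low seat ring (6 mm high) in the middle of the tilt plate; its top is at about z 91 mm
- seat (a point): centre of the seat on the tilt plate's top, where the specimen's underside rests. Pressing one pad tilts the plate about the line through the ball and the other pad, so the other pad stays.
- loupe: bystander: black eye loupe, 38 mm across, 34 mm tall; origin under its centre
- cotton_buds: bystander: clear round tub of cotton buds, 77 mm across, 80 mm tall; origin under its centre
- hex_key: bystander: black hex key, 99 mm long; origin under its centre
- lens_can: bystander: black lens can, 40 mm across, 52 mm tall; origin under its centre
- spare_specimen: bystander: dark red round specimen, 30 mm across, 16 mm tall; origin under its centre

How it is judged:
By the outcome, as a careful person would: the job done as asked, in the order asked, and still so for the second after the job is handed in, with the robot touching nothing.
It also fails if it takes over 58 s, if anything falls off the work surface, if the arm or the gripper's body presses on something with over 40 N, if the wrist force passes 120 N, or if a joint passes its speed limit or range.

## Working session

There is one attempt and no reset: what is moved stays moved. The work goes in short steps, Python scripts to look and compute and a tool call to move; the robot and the scene stay as the last step left them, time stands still between calls to the robot, and variables do not carry over. Pictures are saved under pics/ and viewed, and the job is handed in when it is done.

Besides the shell and the picture viewer there is one more tool, called after "Emit:" as a command line: name --argument value ..., lists and objects as JSON in quotes. carry_out: Moves the arm, as the interface text tells. Its arguments: {"type":"object","properties":{"motion":{"type":"array"},"newtons":{"type":"number"}},"required":["motion"]}

```bash
mkdir -p pics
cat > h.py <<'E'
import numpy as np, cv2
from cell import ctrl
from scipy.spatial.transform import Rotation as R
def w2p(c,P):
    Rm=cv2.Rodrigues(np.array(c['rvec'],float))[0]; p=Rm@np.array(P,float)+np.array(c['tvec']).ravel()
    return np.array([c['fx']*p[0]/p[2]+c['cx'],c['fy']*p[1]/p[2]+c['cy']])
def ray(c,uv):
    Rm=cv2.Rodrigues(np.array(c['rvec'],float))[0]; t=np.array(c['tvec'],float).ravel()
    d=Rm.T@np.array([(uv[0]-c['cx'])/c['fx'],(uv[1]-c['cy'])/c['fy'],1]); return -Rm.T@t,d
def atz(c,uv,z):
    o,d=ray(c,uv); return o+d*(z-o[2])/d[2]
def dep(c,uv,r=1):
    u,v=np.round(uv).astype(int); w=c['depth'][max(v-r,0):v+r+1,max(u-r,0):u+r+1]; w=w[w>0]
    o,d=ray(c,uv); return o+d*np.median(w) if len(w) else None
def tri(obs):
    A=np.zeros((3,3));b=np.zeros(3)
    for c,uv in obs:
        o,d=ray(c,uv); d=d/np.linalg.norm(d); M=np.eye(3)-np.outer(d,d); A+=M;b+=M@o
    return np.linalg.solve(A,b)
E
python3 - <<'E'
from h import *
np.set_printoptions(precision=1,suppress=True)
s=ctrl.sense(); print(s['t'],s['tool_pos'],s['tool_rot'],R.from_quat(s['tool_rot']).as_matrix(),s['opening'])
L=['mount','left_pad_top','right_pad_top','left_pointer_tip','right_pointer_tip','left_band_mid','right_band_mid','specimen_base','loupe','cotton_buds','hex_key','lens_can','spare_specimen']
for n in ['scene','top']:
    c=ctrl.camera(n); cv2.imwrite(f'pics/{n}0.png',c['color'])
    print(n,'campos',ray(c,(0,0))[0], c['fx'])
    for l in L:
        r=ctrl.landmark_of(l,n)
        for x in r[:2]: print(l,x['confidence'],np.array(x['at']),dep(c,x['at']))
E
```

```text
0.0 [ 207.7 -508.5  230.2] [-0.7 -0.1  0.7 -0.1] [[-0.   0.4 -0.9]
 [ 0.  -0.9 -0.4]
 [-1.  -0.   0. ]] 0.997821511933842
scene campos [ 833.8 -569.6  766.5] 449.80821618100725
left_pad_top 0.59 [285.3 171.5] [448.3 258.9  75.3]
left_pad_top 0.46 [334.7 244.5] [652.5  79.5  73.1]
right_pad_top 0.72 [352.7 192.7] [610.  335.2  11. ]
left_pointer_tip 0.59 [264.2 161.8] [334.9 357.4   4.3]
right_pointer_tip 0.68 [234.5 198.1] [340.6 181.3   3.2]
right_band_mid 0.74 [233.  196.6] [379.9 115.5  73.1]
right_band_mid 0.5 [226.6 207.6] [341.6 140.4   2.8]
specimen_base 0.63 [292.4 188.4] [495.6 200.5  80.2]
specimen_base 0.31 [282.  171.3] [439.6 257.7  73.7]
loupe 0.69 [335.5 245.4] [655.6  75.8  75.4]
cotton_buds 0.66 [353.1 192.5] [611.3 333.9  13.1]
hex_key 0.43 [349.1 224.3] [640.7 226.    2.5]
hex_key 0.32 [228.  285.2] [478.9 -77.5  12. ]
lens_can 0.39 [230.9 282.6] [483.4 -72.5  17.7]
spare_specimen 0.46 [337.1 242.9] [642.2 134.9  21.8]
spare_specimen 0.45 [231.7 284.8] [485.  -72.5  11.2]
top campos [ 323.4  119.9 1219.7] 542.4601790729839
mount 0.56 [230.6 218.3] [481.5 207.4  89.3]
mount 0.49 [270.3 267.2] [381.3 126.6   5.4]
left_pad_top 0.62 [207.9 239.8] [438.6 256.8  75.5]
left_pad_top 0.43 [167.9 171. ] [587.7 341.   82.4]
right_pad_top 0.55 [251.6 233.1] [450.8 164.3  75.3]
left_pointer_tip 0.62 [189.  271.3] [376.2 306.7   9.5]
right_pointer_tip 0.94 [268.1 268.2] [379.1 131.5   6. ]
right_pointer_tip 0.65 [248.8 233.3] [450.5 170.2  74.8]
right_band_mid 0.47 [276.2 269. ] [374.8 113.8  54.5]
specimen_base 0.56 [224.9 215.2] [487.9 219.1  91.8]
loupe 0.5 [258.6 155.6] [632.8 147.7  23. ]
cotton_buds 0.81 [167.1 172.5] [584.6 342.9  81.6]
hex_key 0.49 [207.9 233.3] [452.5 256.9  74.4]
hex_key 0.44 [221.2 162.4] [623.7 234.4   3.1]
lens_can 0.69 [383.4 211.9] [ 493.5 -123.    50.8]
spare_specimen 0.69 [352.2 224.2] [472.5 -59.   14.4]
```

Run:
```python
import cv2
a=cv2.imread('pics/scene0.png');b=cv2.imread('pics/top0.png')
cv2.imwrite('pics/s0z.png',cv2.resize(a[110:320,180:420],None,fx=3.3,fy=2.85*1,interpolation=cv2.INTER_CUBIC)[:600,:800])
cv2.imwrite('pics/t0z.png',cv2.resize(b[130:310,140:340],None,fx=3.3,fy=3.3,interpolation=cv2.INTER_CUBIC)[:600,:800])
```

```text
(no output)
```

View pics/s0z.png

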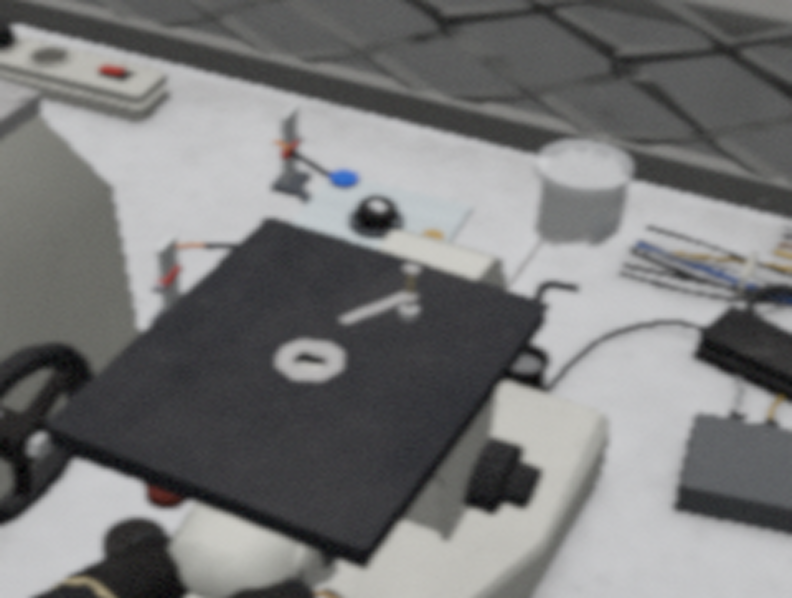

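View pics/t0z.png

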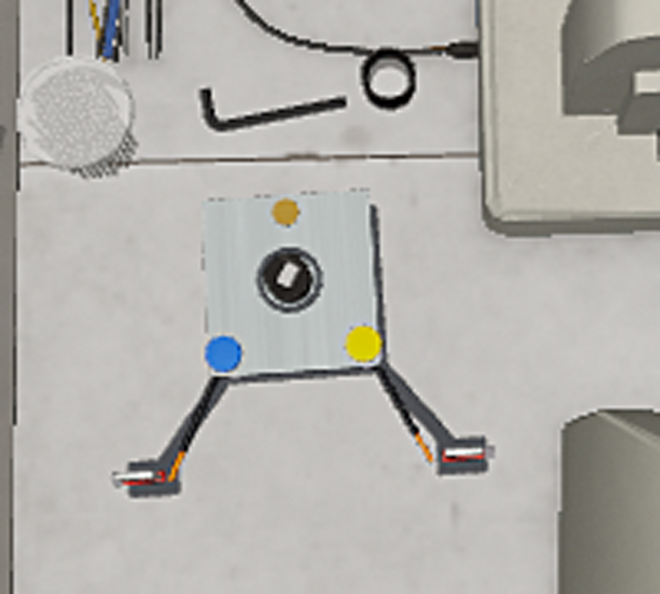

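View pics/scene0.png

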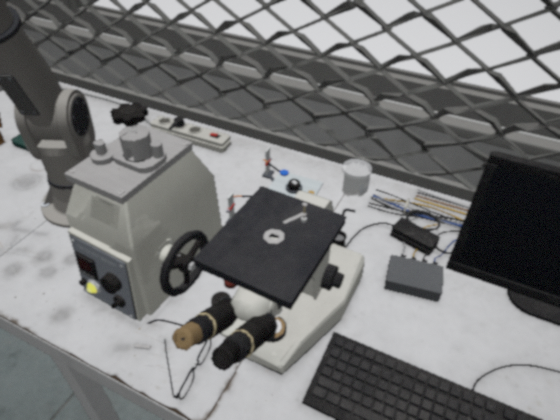

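Run:
```python
from h import *
np.set_printoptions(precision=0,suppress=True,linewidth=200)
c=ctrl.camera('top')
for n,uv in dict(blue=(207.6,237.3),yel=(250,234.2),ball=(226.4,194.2)).items(): print(n,atz(c,uv,76 if n!='ball' else 70))
Rm=cv2.Rodrigues(np.array(c['rvec'],float))[0];o=ray(c,(0,0))[0]
v,u=np.mgrid[0:420,0:560]; d=c['depth']
P=np.stack([(u-c['cx'])/c['fx']*d,(v-c['cy'])/c['fy']*d,d],-1)@Rm+o
P=P[d>0]
print('rows x 0..800 by50; cols y 500..-650')
H=np.full((17,24),np.nan)
for i in range(17):
  for j in range(24):
    m=(abs(P[:,0]-i*50)<25)&(abs(P[:,1]-(500-50*j))<25)
    if m.any(): H[i,j]=np.percentile(P[m,2],99)
print(500-50*np.arange(24));print(H)
w=ctrl.camera('wrist'); cv2.imwrite('pics/w0.png',w['color']); print(ray(w,(0,0))[0],w['fx'],cv2.Rodrigues(w['rvec'])[0])
```

```text
blue [444. 257.  76.]
yel [448. 168.  76.]
ball [537. 217.  70.]
rows x 0..800 by50; cols y 500..-650
[ 500  450  400  350  300  250  200  150  100   50    0  -50 -100 -150 -200 -250 -300 -350 -400 -450 -500 -550 -600 -650]
[[  nan   nan   nan   nan   nan   nan   nan   nan   nan   nan   nan   nan   nan   nan   nan   nan   nan   nan   nan   nan   nan   nan   nan -787.]
 [  nan   nan   41.   41.    8.    8.    7.    7.   16.   34.   50.   36.   16.    7.    7.    7.    7.    6.   nan   nan   nan   nan   nan -785.]
 [  nan  223.  211.   45.    8.    8.    7.    7.    7.   17.   17.   17.    7.    7.    7.    8.    7.    6.   nan   nan   nan   nan   nan -785.]
 [ 286.  285.  429.   47.    8.    8.    8.    8.    7.    7.    8.    7.    7.    7.    7.    8.    7.    7.   nan   nan   nan   nan   nan -788.]
 [ 299.  253.  650.   42.    7.    8.    8.    8.    8.    7.    8.  201.  209.  227.  227.    7.    7.    6.   nan   nan   nan   nan   nan -789.]
 [ 299.  257.  649.    8.    8.    8.    7.    8.    8.  237.  300.  299.  332.  329.  298.   nan    7.    7.   nan   nan   nan   nan   nan -
[... 1008 characters left out ...]
n   nan   nan   nan -784.]
 [ 298.  285.  679.   87.   18.    8.   12.   37.   79.  223.  265.  293.  326.  309.  294.  294.  280.  291.   nan   nan   nan   nan   nan -785.]
 [ 287.  286.  572.   28.   18.   15.    9.    8.   80.   81.   80.  293.  293.  294.  293.  293.   nan   nan   nan   nan   nan   nan   nan -788.]
 [ 298.  261.  522.   37.   37.   38.    8.   42.   41.   30.    8.    8.   28.   nan   nan   nan   nan   nan   nan   nan   nan   nan   nan -785.]
 [ 298.  268.  437.   26.   40.   39.   36.   43.   43.   40.    7.    7.   38.   35.   32.   14.   15.    6.   nan   nan   nan   nan   nan -787.]]
[ 278. -479.  375.] 307.02513706770486 [[ 0. -1.  0.]
 [-1. -0.  0.]
 [-0. -0. -1.]]
```

View pics/top0.png

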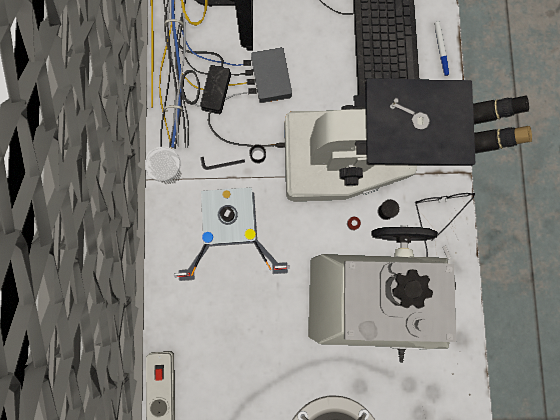

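View pics/w0.png

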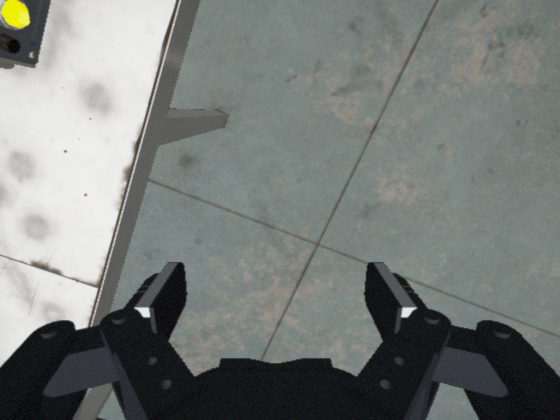

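```bash
cat > plan.py <<'E'
from h import *
def rot(az): # camera dir azimuth deg, tool down
    a=np.radians(az); z=-np.array([np.cos(a),np.sin(a),0]); x=np.array([0,0,-1.]); return np.stack([x,np.cross(z,x),z],1)
def plan(wps,op=0):
    s=ctrl.sense(); p=np.array(s['tool_pos']); M=R.from_quat(s['tool_rot']).as_matrix()
    rows=[]
    for P,az,n in wps:
        P=np.array(P,float); p0=p.copy(); M0=M.copy(); rv=R.from_matrix(M0.T@rot(az)).as_rotvec()/n
        for i in range(n):
            d=M.T@(p0+(P-p0)*(i+1)/n-p)/10; d=np.round(d,2); r=np.round(rv,3)
            rows.append([r.tolist(),d.tolist(),op]); p=p+M@d*10; M=M@R.from_rotvec(r).as_matrix()
    for i in range(0,len(rows),12): print(str(rows[i:i+12]).replace(' ',''))
    print('end',p)
E
python3 - <<'E'
from plan import *
s=ctrl.sense(); M=R.from_quat(s['tool_rot']).as_matrix(); print(M.round(3))
plan([((230,-490,480),22,6),((480,-270,480),30,7),((540,0,480),42,6),((480,200,420),60,5),((444,257,150),60,7)])
E
```

```text
[[ 0.     0.378 -0.926]
 [-0.    -0.926 -0.378]
 [-1.     0.    -0.   ]]
[[[0.001,-0.0,-0.0],[-4.14,-0.16,-0.46],0],[[0.001,-0.0,-0.0],[-4.15,-0.15,-0.46],0],[[0.001,-0.0,-0.0],[-4.14,-0.16,-0.46],0],[[0.001,-0.0,-0.0],[-4.15,-0.16,-0.46],0],[[0.001,-0.0,-0.0],[-4.14,-0.16,-0.46],0],[[0.001,-0.0,-0.0],[-4.15,-0.16,-0.46],0],[[-0.02,-0.0,-0.0],[0.0,-1.59,-4.49],0],[[-0.02,-0.0,-0.0],[0.0,-1.49,-4.51],0],[[-0.02,-0.0,-0.0],[0.0,-1.41,-4.55],0],[[-0.02,-0.0,-0.0],[0.0,-1.31,-4.57],0],[[-0.02,-0.0,-0.0],[0.0,-1.22,-4.6],0],[[-0.02,-0.0,-0.0],[0.0,-1.13,-4.62],0]]
[[[-0.02,-0.0,-0.0],[0.0,-1.04,-4.64],0],[[-0.035,0.0,-0.0],[0.0,-3.4,-3.11],0],[[-0.035,0.0,-0.0],[0.0,-3.29,-3.23],0],[[-0.035,0.0,-0.0],[0.0,-3.18,-3.34],0],[[-0.035,0.0,-0.0],[0.0,-3.06,-3.45],0],[[-0.035,0.0,-0.0],[0.0,-2.93,-3.55],0],[[-0.035,0.0,-0.0],[0.0,-2.81,-3.66],0],[[-0.063,0.0,-0.0],[1.2,-3.78,-1.78],0],[[-0.063,0.0,-0.0],[1.2,-3.66,-2.01],0],[[-0.063,0.0,-0.0],[1.2,-3.52,-2.24],0],[[-0.063,0.0,-0.0],[1.2,-3.38,-2.46],0],[[-0.063,0.0,-0.0],[1.2,-3.21,-2.67],0]]
[[[-0.0,0.0,-0.0],[3.86,-0.85,-0.45],0],[[-0.0,0.0,-0.0],[3.85,-0.86,-0.44],0],[[-0.0,0.0,-0.0],[3.86,-0.85,-0.45],0],[[-0.0,0.0,-0.0],[3.86,-0.85,-0.45],0],[[-0.0,0.0,-0.0],[3.86,-0.86,-0.45],0],[[-0.0,0.0,-0.0],[3.85,-0.85,-0.44],0],[[-0.0,0.0,-0.0],[3.86,-0.85,-0.45],0]]
end [444.00829286 256.98673309 149.9957979 ]
```

Emit:
carry_out --motion '[[[0,0,0],[-4.15,-0.16,-0.46],0],[[0,0,0],[-4.15,-0.15,-0.46],0],[[0,0,0],[-4.15,-0.16,-0.46],0],[[0,0,0],[-4.15,-0.16,-0.46],0],[[0,0,0],[-4.15,-0.16,-0.46],0],[[0,0,0],[-4.15,-0.16,-0.46],0],[[-0.02,0,0],[0,-1.6,-4.5],0],[[-0.02,0,0],[0,-1.5,-4.5],0],[[-0.02,0,0],[0,-1.4,-4.55],0],[[-0.02,0,0],[0,-1.3,-4.57],0],[[-0.02,0,0],[0,-1.2,-4.6],0],[[-0.02,0,0],[0,-1.1,-4.6],0]]'

```text
t: 2.7
tool_pos: [444.3, -299.2, 480.6]
tool_rot: [0.685, 0.178, -0.684, 0.178]
ft_force: [-0.6, -0.2, 0.2]
opening: -0.002
```

Emit:
carry_out --motion '[[[-0.02,0,0],[0,-1.04,-4.64],0],[[-0.035,0,0],[0,-3.4,-3.1],0],[[-0.035,0,0],[0,-3.3,-3.2],0],[[-0.035,0,0],[0,-3.2,-3.3],0],[[-0.035,0,0],[0,-3.1,-3.45],0],[[-0.035,0,0],[0,-2.9,-3.55],0],[[-0.035,0,0],[0,-2.8,-3.65],0],[[-0.063,0,0],[1.2,-3.8,-1.8],0],[[-0.063,0,0],[1.2,-3.65,-2.0],0],[[-0.063,0,0],[1.2,-3.5,-2.25],0],[[-0.063,0,0],[1.2,-3.4,-2.45],0],[[-0.063,0,0],[1.2,-3.2,-2.65],0]]'

```text
t: 3.9
tool_pos: [474.2, 202.1, 420.0]
tool_rot: [0.611, 0.356, -0.611, 0.356]
ft_force: [0.7, -0.3, -0.4]
opening: 0.001
```

Run:
```python
from plan import *
s=ctrl.sense(); print(s['q'])
w=ctrl.camera('wrist'); cv2.imwrite('pics/w1.png',w['color']); print(ray(w,(0,0))[0])
plan([((444,257,140),60,7)])
```

```text
[-0.08345863  0.25301443 -0.48579331  1.15872002  0.11963627  1.75623116
 -1.04943732]
[510.93569736 269.239612   563.52488297]
[[[0.004,-0.0,0.001],[3.98,-0.6,-0.39],0],[[0.004,-0.0,0.001],[3.98,-0.6,-0.39],0],[[0.004,-0.0,0.001],[3.97,-0.6,-0.39],0],[[0.004,-0.0,0.001],[3.98,-0.62,-0.39],0],[[0.004,-0.0,0.001],[3.97,-0.62,-0.38],0],[[0.004,-0.0,0.001],[3.98,-0.62,-0.39],0],[[0.004,-0.0,0.001],[3.97,-0.63,-0.37],0]]
end [443.96042431 256.97536568 140.01964124]
```

View pics/w1.png

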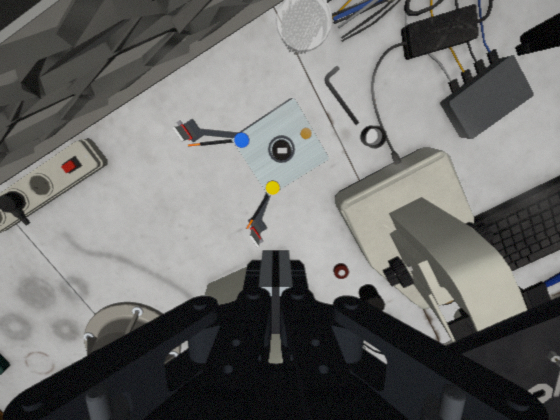

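Emit:
carry_out --motion '[[[0,0,0],[4,-0.6,-0.4],0],[[0,0,0],[4,-0.6,-0.4],0],[[0,0,0],[4,-0.6,-0.4],0],[[0,0,0],[4,-0.6,-0.4],0],[[0,0,0],[4,-0.6,-0.4],0],[[0,0,0],[4,-0.6,-0.4],0],[[0,0,0],[4,-0.6,-0.4],0],[[0,0,0],[0,0,0],0]]'

```text
t: 4.75
tool_pos: [447.7, 243.8, 135.1]
tool_rot: [-0.607, -0.356, 0.616, -0.355]
ft_force: [-1.0, -0.7, -0.3]
opening: 0.0
```

Run:
```python
from plan import *
np.set_printoptions(precision=1,suppress=True)
s=ctrl.sense(); print(s['tool_pos'],s['ft_force'])
w=ctrl.camera('wrist'); cv2.imwrite('pics/w2.png',w['color']); np.save('w2.npy',w,allow_pickle=True); print(ray(w,(0,0))[0])
c=ctrl.camera('scene'); cv2.imwrite('pics/s2.png',cv2.resize(c['color'][120:240,200:360],None,fx=5,fy=5,interpolation=cv2.INTER_CUBIC)); np.save('s2.npy',c,allow_pickle=True)
for l in ['left_pad_top','left_pointer_tip','left_band_mid','right_pad_top']:
  for x in ctrl.landmark_of(l,'wrist')[:1]: print(l,x['confidence'],np.array(x['at']),dep(w,x['at']))
```

```text
[447.7 243.8 135.1] [-1.  -0.7 -0.3]
[486.2 311.7 277.8]
left_pad_top 0.88 [265.6 207.9] [446.6 258.7  76.5]
left_pointer_tip 0.67 [145.9 216.7] [365.8 293.5  68.3]
left_band_mid 0.74 [145.3 183. ] [371.3 314.1  49.7]
right_pad_top 0.64 [328.3 303. ] [450.1 169.3  77.1]
```

View pics/w2.png

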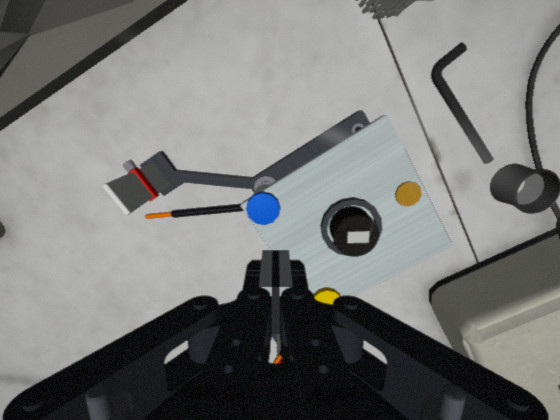

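View pics/s2.png

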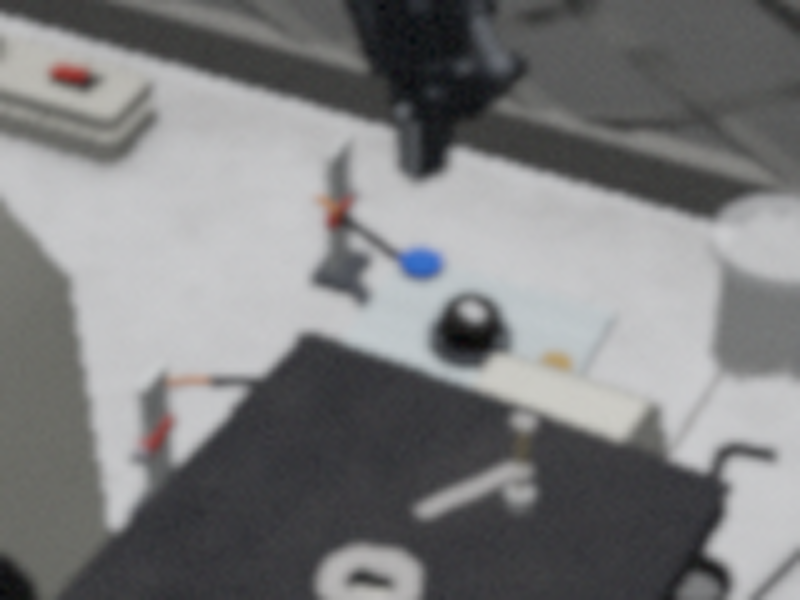

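Run:
```python
from h import *
np.set_printoptions(precision=1,suppress=True)
w=np.load('w2.npy',allow_pickle=True).item()
im=w['color'].astype(int); d=w['depth']
Rm=cv2.Rodrigues(np.array(w['rvec'],float))[0];o=ray(w,(0,0))[0]
v,u=np.mgrid[0:420,0:560]
P=np.stack([(u-w['cx'])/w['fx']*d,(v-w['cy'])/w['fy']*d,d],-1)@Rm+o
b,g,r=im[...,0],im[...,1],im[...,2]
red=(r>110)&(g<60)&(b<70)&(u<200)&(u>80)
org=(r>150)&(g>60)&(g<150)&(b<80)&(u<200)
blu=(b>150)&(r<90)
for n,m in [('red',red),('org',org),('blue',blu)]:
    p=P[m]; print(n,m.sum(),np.percentile(p,[5,50,95],axis=0), u[m].mean(),v[m].mean())
# local profile in mount frame
e=np.array([-.04,1,0])/np.hypot(.04,1); 
for vv in range(160,205,3):
    print(vv,[(uu,int(r[vv,uu]),int(g[vv,uu]),P[vv,uu].round(0).astype(int).tolist()) for uu in range(125,165,3)][:0], ' '.join(f"{uu}:{P[vv,uu][0]:.0f},{P[vv,uu][2]:.0f}{'R' if red[vv,uu] else ''}" for uu in range(118,172,4)))
cv2.imwrite('pics/w2z.png',cv2.resize(w['color'][130:240,90:290],None,fx=4,fy=4,interpolation=cv2.INTER_CUBIC))
```

```text
red 105 [[367.3 302.1  48.4]
 [370.4 314.8  49.6]
 [371.7 327.   51. ]] 143.6095238095238 182.96190476190475
org 109 [[366.1 286.6  56.6]
 [373.6 290.6  68.5]
 [381.7 298.6  69.7]] 157.11926605504587 213.87155963302752
blue 807 [[435.6 250.2  75.9]
 [444.6 259.4  77. ]
 [453.7 268.5  78.1]] 262.68525402726146 208.545229244114
160 [] 118:339,3 122:342,2 126:346,4 130:371,47 134:353,5 138:355,3 142:358,3 146:364,9 150:367,9 154:371,10 158:374,11 162:377,12 166:380,11 170:380,3
163 [] 118:338,4 122:341,4 126:367,49 130:370,48 134:371,45 138:354,5 142:360,10 146:363,11 150:366,10 154:370,12 158:373,12 162:375,10 166:378,10 170:381,8
166 [] 118:336,4 122:339,3 126:366,49 130:369,50 134:370,47 138:352,4 142:358,11 146:369,28 150:369,21 154:370,15 158:371,12 162:374,11 166:377,11 170:380,12
169 [] 118:335,4 122:338,5 126:365,49 130:368,50 134:370,48R 138:371,45 142:370,38 146:370,31 150:369,24 154:369,18 158:370,12 162:373,11 166:375,10 170:379,11
172 [] 118:333,4 122:336,3 126:340,5 130:367,50R 134:369,50R 138:370,47 142:371,43 146:369,33 150:370,29 154:370,23 158:370,16 162:371,12 166:374
[... 913 characters left out ...]
1,54 150:371,50R 154:372,46 158:370,37 162:371,31 166:364,11 170:367,11
193 [] 118:370,87 122:370,83 126:370,79 130:370,74 134:370,70 138:370,65 142:370,60 146:370,56 150:370,51 154:372,49 158:373,45 162:360,11 166:362,10 170:362,4
196 [] 118:370,87 122:370,84 126:370,80 130:370,77 134:370,72 138:370,68 142:371,64 146:370,58 150:370,53 154:371,50R 158:351,3 162:355,5 166:357,3 170:361,4
199 [] 118:369,88 122:370,86 126:370,82 130:370,79 134:369,73 138:371,71 142:370,66 146:371,62 150:366,49R 154:346,4 158:349,4 162:352,3 166:356,4 170:359,5
202 [] 118:368,90 122:370,88 126:371,86 130:370,81 134:371,78 138:370,73 142:370,68 146:337,3 150:341,3 154:344,3 158:347,3 162:351,4 166:354,3 170:357,3
```

View pics/w2z.png

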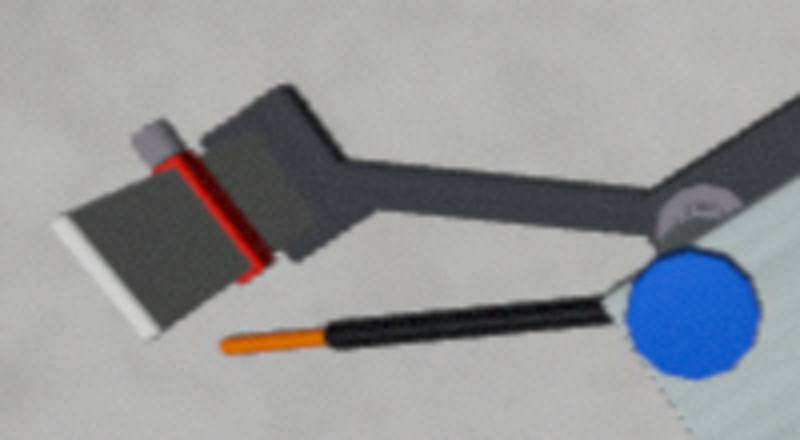

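Run:
```python
from plan import *
s=ctrl.sense(); print(s['tool_pos'],s['t'])
plan([((445.5,258.5,90),60,3)])
```

```text
[454.4426843  246.41018903 142.87411937] 5.05
[[[0.002,-0.001,-0.001],[1.76,-0.46,-0.19],0],[[0.002,-0.001,-0.001],[1.76,-0.47,-0.2],0],[[0.002,-0.001,-0.001],[1.77,-0.46,-0.2],0]]
end [445.50466236 258.53563424  89.96362547]
```

Emit:
carry_out --motion '[[[0,0,0],[0,0,0],0]]'

```text
t: 5.15
tool_pos: [453.8, 246.1, 142.1]
tool_rot: [0.613, 0.355, -0.61, 0.355]
ft_force: [0.2, 0.4, 0.3]
opening: -0.004
```

Run:
```python
from plan import *
for i in range(4):
    ctrl.camera('wrist'); s=ctrl.sense(); print(s['t'],np.round(s['tool_pos'],1),np.round(s['joint_vel'],3))
plan([((445.5,258.5,90),60,3)])
```

```text
5.2 [453.4 246.1 141.7] [ 0.     0.006 -0.001  0.014 -0.    -0.003 -0.002]
5.25 [453.1 245.9 141.4] [-0.002  0.006 -0.001  0.009 -0.    -0.001 -0.   ]
5.3 [452.9 245.9 141. ] [-0.002  0.006  0.     0.01  -0.    -0.001 -0.   ]
5.35 [452.7 245.8 140.8] [-0.002  0.005 -0.001  0.005  0.001 -0.001 -0.002]
[[[0.002,-0.0,-0.0],[1.69,-0.42,-0.25],0],[[0.002,-0.0,-0.0],[1.7,-0.42,-0.24],0],[[0.002,-0.0,-0.0],[1.69,-0.41,-0.25],0]]
end [445.53925496 258.46875308  89.99045182]
```

Emit:
carry_out --motion '[[[0,0,0],[1,-0.42,-0.24],0],[[0,0,0],[1,-0.42,-0.24],0],[[0,0,0],[1,-0.42,-0.24],0],[[0,0,0],[0.8,0,0],0],[[0,0,0],[0.6,0,0],0],[[0,0,0],[0.3,0,0],0],[[0,0,0],[0.2,0,0],0],[[0,0,0],[0,0,0],0],[[0,0,0],[0,0,0],0],[[0,0,0],[0,0,0],0],[[0,0,0],[0,0,0],0],[[0,0,0],[0,0,0],0]]'

```text
t: 6.55
tool_pos: [445.1, 258.4, 91.5]
tool_rot: [0.612, 0.355, -0.611, 0.355]
ft_force: [0.0, -0.7, -0.1]
opening: -0.004
```

```bash
cat > look.py <<'E'
from plan import *
import sys
np.set_printoptions(precision=1,suppress=True)
tag=sys.argv[1]; side=sys.argv[2]
w=ctrl.camera('wrist'); cv2.imwrite(f'pics/w{tag}.png',w['color'])
s=ctrl.sense(); print(s['t'],s['tool_pos'],s['ft_force'])
im=w['color'].astype(int); d=w['depth']
Rm=cv2.Rodrigues(np.array(w['rvec'],float))[0];o=ray(w,(0,0))[0]
v,u=np.mgrid[0:420,0:560]
P=np.stack([(u-w['cx'])/w['fx']*d,(v-w['cy'])/w['fy']*d,d],-1)@Rm+o
b,g,r=im[...,0],im[...,1],im[...,2]
near=(P[...,0]>330)&(P[...,0]<400)&(P[...,2]>15)&(P[...,2]<80)&(d>0)&((P[...,1]>270) if side=='L' else (P[...,1]<150))
red=(r>110)&(g<60)&(b<70)&near; org=(r>150)&(g>60)&(g<150)&(b<80)&near
pad=((b>150)&(r<90) if side=='L' else (r>150)&(g>140)&(b<80))&(d>0)&(P[...,2]>45)&(P[...,2]<85)
for n,m in [('red',red),('org',org),('pad',pad)]:
    if m.sum(): print(n,m.sum(),np.percentile(P[m],[5,50,95],axis=0).ravel(),(u[m].mean(),v[m].mean()))
if org.sum():
    k=org&(P[...,0]<np.percentile(P[org][:,0],40)); print('tip end z',np.median(P[k][:,2]))
E
python3 look.py 3 L; python3 -c "
from plan import *
plan([((445.5,258.5,80),60,1)])"
```

```text
6.6 [445.1 258.3  91.4] [-0.1  0.2  1.3]
red 150 [367.3 302.1  48.4 370.4 315.   49.5 371.6 327.1  50.6] (np.float64(131.07333333333332), np.float64(217.10666666666665))
org 148 [367.  286.8  67.  373.7 290.6  68.6 381.6 294.5  69.6] (np.float64(147.46621621621622), np.float64(256.97297297297297))
pad 591 [435.9 254.   76.  447.8 263.9  77.  454.6 269.3  78. ] (np.float64(275.6294416243655), np.float64(244.96277495769883))
tip end z 68.65830237946275
[[[0.006,-0.0,-0.0],[1.14,0.03,-0.03],0]]
end [445.48832649 258.45892851  80.01432689]
```

View pics/w3.png

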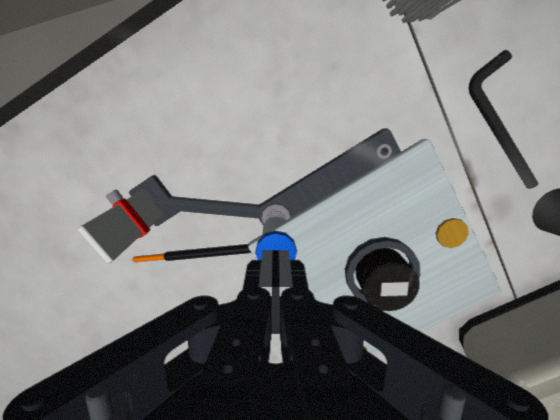

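Emit:
carry_out --motion '[[[0,0,0],[0.4,0,0],0],[[0,0,0],[0.4,0,0],0],[[0,0,0],[0.3,0,0],0],[[0,0,0],[0.2,0,0],0],[[0,0,0],[0.2,0,0],0],[[0,0,0],[0.2,0,0],0],[[0,0,0],[0.2,0,0],0],[[0,0,0],[0.2,0,0],0],[[0,0,0],[0.1,0,0],0],[[0,0,0],[0,0,0],0],[[0,0,0],[0,0,0],0],[[0,0,0],[0,0,0],0]]'

```text
t: 7.8
tool_pos: [444.8, 258.9, 69.7]
tool_rot: [0.611, 0.356, -0.611, 0.355]
ft_force: [-3.0, 0.5, 5.5]
opening: -0.002
```

```bash
python3 look.py 4 L
```

```text
7.85 [444.8 258.9  69.6] [-1.5 -0.1  5.5]
red 190 [367.3 302.2  48.3 370.5 315.   49.6 371.7 327.2  50.7] (np.float64(115.22105263157894), np.float64(230.0157894736842))
org 161 [366.7 286.9  58.3 374.1 290.4  59.8 381.9 294.4  60.8] (np.float64(139.2173913043478), np.float64(268.2298136645963))
pad 123 [438.7 259.7  70.4 449.8 267.9  71.6 455.3 270.3  72.7] (np.float64(276.6666666666667), np.float64(252.52845528455285))
tip end z 59.3283144946016
```

Emit:
carry_out --motion '[[[0,0,0],[0.2,0,0],0],[[0,0,0],[0.2,0,0],0],[[0,0,0],[0.1,0,0],0],[[0,0,0],[0,0,0],0],[[0,0,0],[0,0,0],0],[[0,0,0],[0,0,0],0]]'

```text
t: 8.45
tool_pos: [444.9, 259.1, 65.0]
tool_rot: [0.612, 0.356, -0.611, 0.355]
ft_force: [-2.0, 0.2, 6.5]
opening: -0.0
```

```bash
python3 look.py 5 L
```

```text
8.5 [444.9 259.1  65. ] [-2.   0.5  7.1]
red 197 [367.  302.   48.4 370.3 315.2  49.4 371.7 327.1  50.6] (np.float64(111.10659898477158), np.float64(233.26395939086294))
org 153 [366.8 285.9  50.3 374.5 289.7  51.9 382.2 293.6  53.2] (np.float64(142.7058823529412), np.float64(266.62091503267976))
pad 110 [438.5 260.4  65.2 449.3 268.1  66.6 455.1 270.2  68.6] (np.float64(275.6090909090909), np.float64(252.8272727272727))
tip end z 51.29186407150348
```

Emit:
carry_out --motion '[[[0,0,0],[0.1,0,0],0],[[0,0,0],[0.07,0,0],0],[[0,0,0],[0,0,0],0],[[0,0,0],[0,0,0],0],[[0,0,0],[0,0,0],0]]'

```text
t: 9.0
tool_pos: [444.9, 259.1, 63.4]
tool_rot: [0.612, 0.356, -0.611, 0.355]
ft_force: [-3.0, 0.6, 7.1]
opening: 0.005
```

```bash
python3 look.py 6 L
python3 - <<'E'
from h import *
c=ctrl.camera('scene'); a=cv2.resize(c['color'][130:190,230:320],None,fx=8,fy=8,interpolation=cv2.INTER_CUBIC); cv2.imwrite('pics/s6.png',a)
w=cv2.imread('pics/w6.png'); cv2.imwrite('pics/w6z.png',cv2.resize(w[180:300,60:260],None,fx=4,fy=4,interpolation=cv2.INTER_CUBIC))
E
```

```text
9.05 [445.  259.1  63.4] [-2.6  0.   7. ]
red 203 [367.  301.9  48.5 370.3 315.4  49.5 371.9 327.2  50.5] (np.float64(109.4088669950739), np.float64(234.39901477832512))
org 140 [367.2 286.   48.  374.4 289.5  49.4 382.3 293.1  50.9] (np.float64(144.15714285714284), np.float64(266.6642857142857))
pad 107 [438.4 260.2  63.8 449.4 268.2  65.3 455.2 270.3  66.9] (np.float64(275.5140186915888), np.float64(252.82242990654206))
tip end z 48.67254232203855
```

View pics/w6z.png

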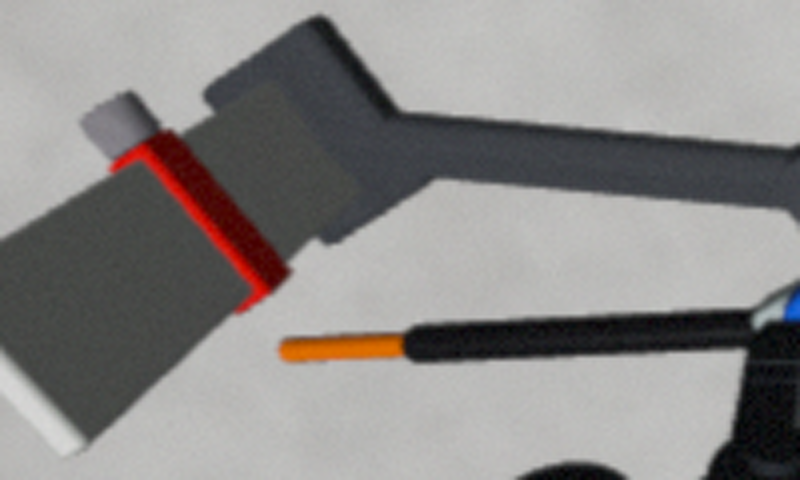

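View pics/s6.png

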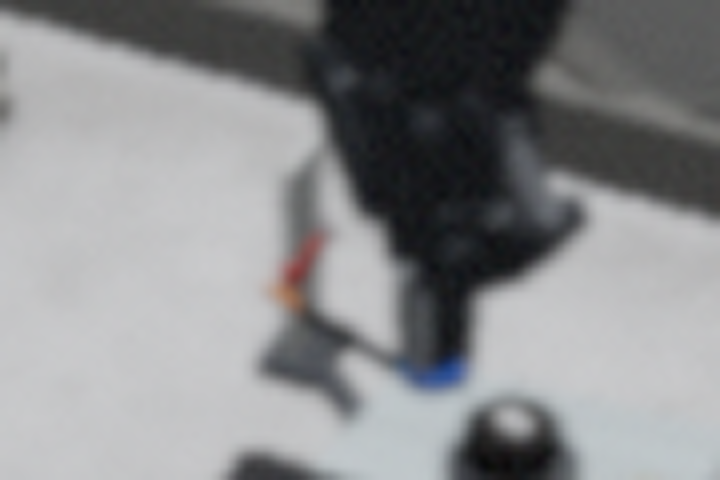

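Run:
```python
from h import *
c=np.load('s2.npy',allow_pickle=True).item()
for z in (42,45,48): print(z,'band',w2p(c,(370,314.5,z)),'tip',w2p(c,(368,288,z)))
w=ctrl.camera('wrist'); d=w['depth'];im=w['color'].astype(int)
Rm=cv2.Rodrigues(np.array(w['rvec'],float))[0];o=ray(w,(0,0))[0]
v,u=np.mgrid[0:420,0:560]
P=np.stack([(u-w['cx'])/w['fx']*d,(v-w['cy'])/w['fy']*d,d],-1)@Rm+o
red=(im[...,2]>90)&(im[...,1]<60)&(im[...,0]<70)&(abs(P[...,0]-370)<10)&(abs(P[...,1]-314)<16)
print(np.percentile(P[red][:,2],[1,5,25,50,75,95,99]))
fr=red&(P[...,0]>371.5); print(fr.sum(),np.percentile(P[fr][:,2],[1,5,50,95,99]))
bl=(abs(P[...,0]-370)<4)&(abs(P[...,1]-314)<10)&(P[...,2]>70); print('blade top',np.percentile(P[bl][:,2],[95,99]))
print(ctrl.sense()['t'])
```

```text
42 band [268.08887649 162.27124862] tip [262.86556887 167.23519255]
45 band [268.08531984 161.37304024] tip [262.85321504 166.33264737]
48 band [268.08175141 160.4718604 ] tip [262.84081976 165.42707427]
[48.02782544 48.28248881 48.99156861 49.52966413 49.91338833 50.64717642
 51.97450692]
26 [49.00842671 49.06023502 49.59164359 50.66437576 50.81989621]
blade top [89.33658268 89.84062546]
9.15
```

Emit:
carry_out --motion '[[[0,0,0],[0.04,0,0],0],[[0,0,0],[0,0,0],0],[[0,0,0],[0,0,0],0],[[0,0,0],[0,0,0],0],[[0,0,0],[0,0,0],0],[[0,0,0],[0,0,0],0],[[0,0,0],[0,0,0],0],[[0,0,0],[0,0,0],0],[[0,0,0],[0,0,0],0],[[0,0,0],[0,0,0],0],[[0,0,0],[0,0,0],0]]'

```text
t: 10.25
tool_pos: [444.9, 259.1, 63.0]
tool_rot: [0.612, 0.356, -0.611, 0.355]
ft_force: [-2.3, -0.7, 8.6]
opening: 0.001
```

```bash
python3 look.py 7 L
```

```text
10.3 [444.9 259.1  63. ] [-2.8  0.5  6.9]
red 201 [367.3 302.   48.5 370.4 315.2  49.5 371.6 327.2  50.5] (np.float64(108.93034825870647), np.float64(234.46766169154228))
org 148 [367.4 285.8  47.2 374.3 289.4  48.8 382.3 293.4  50.2] (np.float64(143.64864864864865), np.float64(265.8243243243243))
pad 106 [438.4 260.1  63.6 449.4 268.3  64.7 455.2 270.2  66.6] (np.float64(275.5660377358491), np.float64(253.02830188679246))
tip end z 47.920720662810425
```

Emit:
carry_out --motion '[[[0,0,0],[-0.2,0,0],0],[[0,0,0],[-0.3,0,0],0],[[0,0,0],[-0.4,0,0],0],[[0,0,0],[-0.5,0,0],0],[[0,0,0],[-1,0,0],0],[[0,0,0],[-2,0,0],0],[[0,0,0],[-2,0,0],0],[[0,0,0],[-1.5,0,0],0],[[0,0,0],[0,0,0],0],[[0,0,0],[0,0,0],0]]'

```text
t: 11.3
tool_pos: [445.2, 257.9, 141.0]
tool_rot: [0.611, 0.355, -0.611, 0.355]
ft_force: [-0.6, -0.2, -0.3]
opening: 0.001
```

```bash
python3 look.py 8 L
python3 - <<'E'
from plan import *
print(ctrl.sense()['q'])
plan([((460,205,170),30,5),((449.5,169,140),-40,10)])
E
```

```text
11.35 [444.7 257.6 140.4] [ 0.4 -0.2  0.5]
red 95 [368.1 302.4  48.4 370.3 315.   49.6 371.6 327.1  51.3] (np.float64(158.68421052631578), np.float64(196.14736842105262))
org 98 [366.5 287.   64.5 373.8 290.6  68.6 381.6 295.9  69.6] (np.float64(172.53061224489795), np.float64(226.27551020408163))
pad 731 [435.5 250.1  75.9 444.7 259.3  77.  453.7 268.3  78. ] (np.float64(275.1792065663475), np.float64(221.58002735978113))
tip end z 68.3605011079226
[-0.16574002  0.35389891 -0.50016932  1.73110265  0.18723123  1.105579
 -1.24282636]
[[[0.106,0.0,0.0],[-0.59,0.79,0.76],0],[[0.106,0.0,0.0],[-0.59,0.86,0.68],0],[[0.106,0.0,0.0],[-0.6,0.93,0.58],0],[[0.106,0.0,0.0],[-0.59,0.99,0.48],0],[[0.106,0.0,0.0],[-0.59,1.03,0.37],0],[[0.122,0.0,-0.0],[0.3,0.26,0.27],0],[[0.122,0.0,-0.0],[0.3,0.29,0.24],0],[[0.122,0.0,-0.0],[0.3,0.32,0.2],0],[[0.122,0.0,-0.0],[0.3,0.34,0.16],0],[[0.122,0.0,-0.0],[0.3,0.35,0.11],0],[[0.122,0.0,-0.0],[0.3,0.37,0.08],0],[[0.122,0.0,-0.0],[0.3,0.37,0.02],0]]
[[[0.122,0.0,-0.0],[0.3,0.38,-0.02],0],[[0.122,0.0,-0.0],[0.31,0.37,-0.06],0],[[0.122,0.0,-0.0],[0.3,0.36,-0.11],0]]
end [449.4996912  168.94250589 139.95883392]
```

View pics/w8.png

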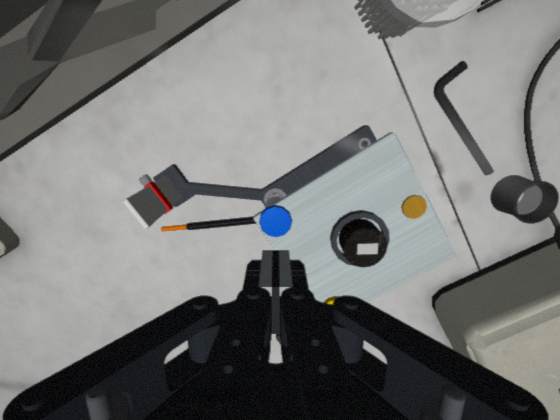

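Emit:
carry_out --motion '[[[0.106,0,0],[-0.59,0.79,0.76],0],[[0.106,0,0],[-0.59,0.86,0.68],0],[[0.106,0,0],[-0.6,0.93,0.58],0],[[0.106,0,0],[-0.59,0.99,0.48],0],[[0.106,0,0],[-0.59,1.03,0.37],0],[[0.122,0,0],[0.3,0.26,0.27],0],[[0.122,0,0],[0.3,0.29,0.24],0],[[0.122,0,0],[0.3,0.32,0.2],0],[[0.122,0,0],[0.3,0.34,0.16],0],[[0.122,0,0],[0.3,0.35,0.11],0],[[0.122,0,0],[0.3,0.37,0.08],0],[[0.122,0,0],[0.3,0.37,0.02],0]]'

```text
t: 12.55
tool_pos: [452.1, 179.8, 148.2]
tool_rot: [-0.696, 0.119, 0.698, 0.118]
ft_force: [0.2, -0.7, 0.3]
opening: 0.002
```

Emit:
carry_out --motion '[[[0.122,0,0],[0.3,0.38,-0.02],0],[[0.122,0,0],[0.3,0.37,-0.06],0],[[0.122,0,0],[0.3,0.36,-0.11],0],[[0,0,0],[0,0,0],0],[[0,0,0],[0,0,0],0],[[0,0,0],[0,0,0],0],[[0,0,0],[0,0,0],0],[[0,0,0],[0,0,0],0]]'

```text
t: 13.35
tool_pos: [450.0, 169.8, 140.9]
tool_rot: [0.665, -0.241, -0.665, -0.241]
ft_force: [0.2, -0.6, 0.0]
opening: -0.001
```

```bash
python3 look.py 9 R
python3 - <<'E'
from plan import *
print(ctrl.sense()['q'])
plan([((449.5,169.5,90),-40,5)])
E
```

```text
13.4 [450.  169.7 140.9] [-0.8 -0.5  0.3]
red 105 [378.2  93.9  53.8 380.3 105.9  55.2 381.6 118.7  56.4] (np.float64(392.8), np.float64(226.66666666666666))
org 85 [374.6 126.3  67.4 381.6 131.2  68.6 389.2 135.3  69.5] (np.float64(370.9647058823529), np.float64(250.36470588235295))
pad 718 [439.9 159.8  75.9 449.2 168.7  76.9 458.2 177.9  77.9] (np.float64(277.10724233983285), np.float64(221.1016713091922))
tip end z 68.66761563449727
[-0.23959973  0.25369565 -0.18683722  1.82618185  0.05330098  1.06625692
 -2.71364736]
[[[0.0,-0.0,0.0],[1.02,0.01,0.0],0],[[0.0,-0.0,0.0],[1.02,0.01,0.01],0],[[0.0,-0.0,0.0],[1.01,0.01,0.0],0],[[0.0,-0.0,0.0],[1.02,0.01,0.01],0],[[0.0,-0.0,0.0],[1.02,0.01,0.0],0]]
end [449.53351082 169.49134413  89.98935878]
```

View pics/w9.png

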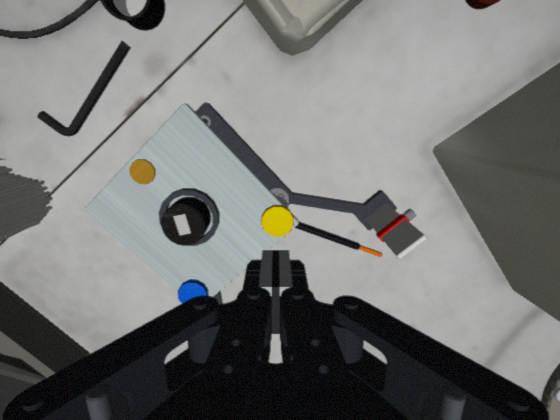

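Emit:
carry_out --motion '[[[0,0,0],[1.3,0,0],0],[[0,0,0],[1.3,0,0],0],[[0,0,0],[1.0,0,0],0],[[0,0,0],[0.8,0,0],0],[[0,0,0],[0.6,0,0],0],[[0,0,0],[0.4,0,0],0],[[0,0,0],[0.3,0,0],0],[[0,0,0],[0.2,0,0],0],[[0,0,0],[0,0,0],0],[[0,0,0],[0,0,0],0],[[0,0,0],[0,0,0],0],[[0,0,0],[0,0,0],0]]'

```text
t: 14.6
tool_pos: [450.0, 169.7, 82.0]
tool_rot: [0.665, -0.241, -0.664, -0.242]
ft_force: [0.6, 0.4, -0.4]
opening: 0.001
```

```bash
python3 look.py 10 R
```

```text
14.65 [450.  169.7  82. ] [ 0.6 -0.   0.1]
red 165 [377.3  94.   54.2 380.3 106.7  55.1 381.7 119.2  56.3] (np.float64(426.56363636363636), np.float64(261.8181818181818))
org 137 [374.9 126.7  67.5 382.4 131.3  68.7 389.2 135.4  69.8] (np.float64(399.8905109489051), np.float64(294.08029197080293))
pad 393 [444.2 158.7  75.9 454.9 162.8  76.9 459.4 175.   77.9] (np.float64(278.9312977099237), np.float64(248.30788804071247))
tip end z 68.75087719190333
```

View pics/w10.png

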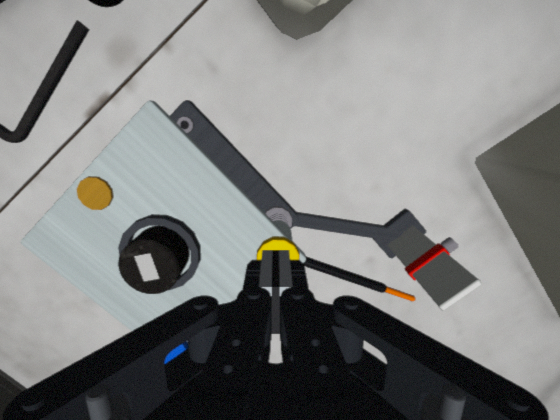

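Emit:
carry_out --motion '[[[0,0,0],[0.3,0,0],0],[[0,0,0],[0.2,0,0],0],[[0,0,0],[0.2,0,0],0],[[0,0,0],[0.2,0,0],0],[[0,0,0],[0.2,0,0],0],[[0,0,0],[0.1,0,0],0],[[0,0,0],[0,0,0],0],[[0,0,0],[0,0,0],0],[[0,0,0],[0,0,0],0]]'

```text
t: 15.55
tool_pos: [449.6, 169.3, 69.9]
tool_rot: [-0.664, 0.242, 0.665, 0.241]
ft_force: [-2.0, -1.6, 5.2]
opening: 0.001
```

```bash
python3 look.py 11 R
```

```text
15.6 [449.6 169.3  69.9] [-1.9 -0.9  4.6]
red 189 [377.4  94.1  53.9 380.5 107.   55.2 381.8 119.2  56.4] (np.float64(435.18518518518516), np.float64(271.13227513227514))
org 139 [374.8 126.7  58.7 382.  131.2  60.1 389.2 135.6  61. ] (np.float64(402.0503597122302), np.float64(296.76258992805754))
pad 186 [446.2 157.9  70.8 454.7 160.9  71.8 459.3 172.6  72.9] (np.float64(280.6559139784946), np.float64(251.44623655913978))
tip end z 59.90681337840489
```

Need about 6.2 mm more at the tip, so about 3.4 mm of TCP travel.

Emit:
carry_out --motion '[[[0,0,0],[0.15,0,0],0],[[0,0,0],[0.1,0,0],0],[[0,0,0],[0.06,0,0],0],[[0,0,0],[0,0,0],0],[[0,0,0],[0,0,0],0],[[0,0,0],[0,0,0],0]]'

```text
t: 16.2
tool_pos: [449.5, 169.2, 66.9]
tool_rot: [-0.664, 0.242, 0.665, 0.241]
ft_force: [-2.3, -1.8, 6.0]
opening: 0.001
```

```bash
python3 look.py 12 R
```

```text
16.25 [449.5 169.2  66.9] [-3.  -1.2  6.6]
red 199 [377.1  94.2  54.2 380.4 106.4  55.2 382.  119.1  56.2] (np.float64(438.08040201005025), np.float64(273.62311557788945))
org 128 [375.  127.3  54.  382.3 131.8  55.2 389.4 135.8  56.4] (np.float64(399.2578125), np.float64(295.578125))
pad 177 [445.7 157.7  67.5 454.1 160.3  68.7 459.3 172.4  70. ] (np.float64(281.3220338983051), np.float64(251.70621468926555))
tip end z 54.79834224179345
```

View pics/w12.png

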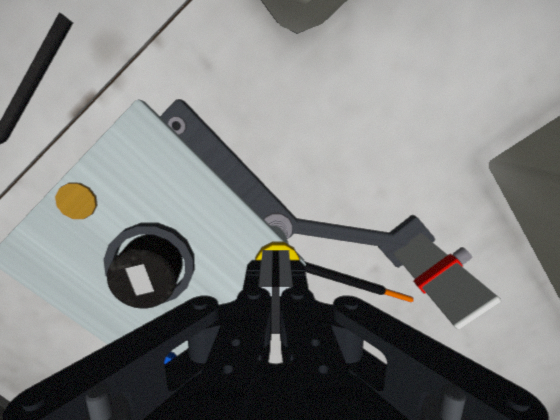

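Within the band already; nudge 0.6 mm to centre it and hold.

Emit:
carry_out --motion '[[[0,0,0],[0.05,0,0],0],[[0,0,0],[0,0,0],0],[[0,0,0],[0,0,0],0],[[0,0,0],[0,0,0],0],[[0,0,0],[0,0,0],0],[[0,0,0],[0,0,0],0],[[0,0,0],[0,0,0],0],[[0,0,0],[0,0,0],0],[[0,0,0],[0,0,0],0],[[0,0,0],[0,0,0],0],[[0,0,0],[0,0,0],0],[[0,0,0],[0,0,0],0]]'

```text
t: 17.45
tool_pos: [449.6, 169.2, 66.5]
tool_rot: [-0.664, 0.242, 0.665, 0.241]
ft_force: [-1.8, -0.3, 7.0]
opening: 0.001
```

```bash
python3 look.py 13 R
```

```text
17.5 [449.6 169.2  66.5] [-2.7 -1.5  6.6]
red 191 [377.5  94.1  54.  380.6 106.5  55.2 381.7 119.1  56.2] (np.float64(438.5130890052356), np.float64(273.9319371727749))
org 130 [375.3 127.   53.1 382.  131.6  54.4 389.4 135.8  55.5] (np.float64(400.1461538461538), np.float64(294.8076923076923))
pad 175 [445.9 157.8  67.2 454.1 160.4  68.2 459.2 172.1  69.6] (np.float64(281.6857142857143), np.float64(251.62285714285716))
tip end z 54.02180723249535
```

Emit:
carry_out --motion '[[[0,0,0],[-0.2,0,0],0],[[0,0,0],[-0.3,0,0],0],[[0,0,0],[-0.4,0,0],0],[[0,0,0],[-0.5,0,0],0],[[0,0,0],[-1,0,0],0],[[0,0,0],[-2,0,0],0],[[0,0,0],[-2,0,0],0],[[0,0,0],[-2,0,0],0],[[0,0,0],[-1,0,0],0],[[0,0,0],[0,0,0],0],[[0,0,0],[0,0,0],0],[[0,0,0],[0,0,0],0]]'

```text
t: 18.7
tool_pos: [449.0, 169.3, 159.0]
tool_rot: [-0.664, 0.242, 0.665, 0.241]
ft_force: [-0.5, -1.2, 0.0]
opening: -0.004
```

```bash
python3 look.py 14 R; python3 look.py 14b L
```

```text
18.75 [449.  169.3 159. ] [-0.9 -0.1  0.2]
red 88 [378.5  94.2  54.2 380.3 106.   55.2 381.4 118.7  56.6] (np.float64(383.125), np.float64(218.60227272727272))
org 75 [374.8 119.6  55.4 381.2 130.9  68.7 388.5 135.1  69.6] (np.float64(363.53333333333336), np.float64(239.92))
pad 626 [440.  159.9  75.8 449.  168.9  76.9 458.1 177.8  78. ] (np.float64(275.23162939297123), np.float64(212.63578274760383))
tip end z 68.53460320265181
18.8 [449.1 169.3 159.1] [ 0.3 -0.3  0.9]
pad 507 [435.5 249.6  75.8 444.7 258.5  76.9 453.8 267.4  77.9] (np.float64(196.1222879684418), np.float64(282.2544378698225))
```

View pics/w14.png

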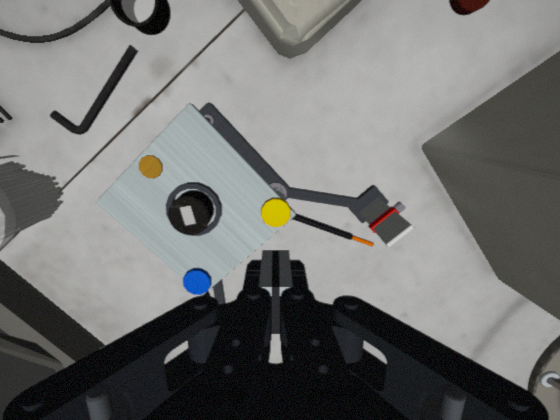

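Both pads are back at their rest height, the specimen is in its seat at about (192,210), and the hand is 80 mm clear.

```bash
python3 -c "
from cell import ctrl
print(ctrl.finish_job())"
```

```text
the job is handed in; nothing more can be done
None
```

I pressed the blue pad and then the yellow one with the shut fingertips, held each pointer in its red band, and let each pad come back up before moving on. The job was handed in at about 18.8 s.

| | Blue (left) | Yellow (right) |
|---|---|---|
| Pointer tip sank | about 20.7 mm | about 14.7 mm |
| Tip height against band middle | within about 1 mm | about 1.4 mm above |
| Final hold in the band | over 1.2 s | over 1.2 s |
| Peak press force seen | under 9 N | under 9 N |

- **Band position:** the bands reach 4 mm either side of their middle, and neither pointer was seen below its band. I worked out the band middles from the depth reading of each band's top edge, so those figures are good to about 1 mm.
- **Final check:** both pads read their resting height of about 77 mm by the camera, which reads about 1 mm high. The right tip was back at its start value. The left tip was confirmed right after its release but was out of view in the last picture, where only the left pad could be checked.
- **Rest of the bench:** the specimen was still in its seat. The right band's position reading was unchanged at the end, and the left band's when last in view, after its release. The hand was about 80 mm clear of everything on the mount. I did not re-measure the bystander objects, but the arm showed no contact with anything besides the pads.

No checks failed or clearly disagreed. In the scene camera the left pointer and band matched the wrist reading to within that camera's coarse resolution.

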